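# Reset the tripped relays in the dock

## Task

The relays in the dock have tripped. Draw the guard slide straight and level out of its channel and lay it flat in the grey tray; then, with the reset stylus from its block, gently press the recessed button of every relay present all the way down and let it spring back, so that its white trip pin stays down. Finally hang the stylus by the slot in its handle on the peg of the stand, and leave the other things on the bench alone.

Things in the scene. Friction and masses are not known exactly. Their poses are not given: they have to be found in the camera images.
- dock: Relay dock fixed to the bench: grey block 80 (x) x 190 (y) x 59 mm, four bays in a row along y. Origin: centre of its underside. A level channel runs along y at its top, closed at -y, open at +y (robot's right; y = 95 mm): floor (two ledges) 46 mm above the origin, 53 mm wide, 8 mm high; above it two lips (tops at 59 mm) leave a slot 40 mm wide, open upward over the full length.
- guard: Guard slide, loose: aluminium plate 50 (x) x 160 (y) x 6 mm, about 0.12 kg, lying in the dock's channel over the relays, its y along the dock's, with 1.5 mm play at each side and 2 mm above. Origin: centre of the plate's underside. It comes free when its origin is more than 175 mm from the dock's origin along the dock's +y.
- guard_grip (a point): Point to grip on the guard's upright black handle: block 30 (x) x 12 (y) x 46 mm on top of the plate, its top 52 mm above the plate's underside. This point lies 45 mm to the plate's +y from its centre, 40 mm above its underside; grip it across the 12 mm. Axes as the guard's.
- tray: Shallow grey open tray, loose, 120 (x) x 235 (y) x 22 mm, walls 4 mm, floor 4 mm thick. Origin: centre of its underside.
- stylus_grip (a point): On the axis of the reset stylus, 80 mm above its point; z runs from point to handle. The handle is flat and black, 10 (x) x 28 (y) mm, from 60 to 116 mm above the point; grip it across the 28 mm. A slot for hanging runs through the handle along x: 16 mm wide (y), 24 mm high, its centre 96 mm above the point, below an 8 mm top bar.
- stylus: Reset stylus, loose, 116 mm long, about 0.08 kg; origin at its point. Steel shank 11 mm thick, the last 20 mm 7 mm thick. At the start it stands point down in the 12.5 mm bore (45 mm deep) of a fixed dark steel block 62 x 62 x 50 mm, its point 5 mm above the bench. A half turn about its z makes no difference.
- stand: Peg stand, loose, 0.9 kg: dark base 104 (x, from -72 to +32 mm) x 76 (y) x 12 mm, round post 18 mm at the origin up to 152 mm, and a straight steel peg 8 mm thick that runs straight from the post (axis at 150 mm height over the origin) to its tip, to the stand's -x and upward. Origin: underside, below the post.
- peg_tip (a point): Tip of the peg's axis: 92 mm to the stand's -x from the post's axis and 180 mm above the bench (peg about 18 degrees above level).
- relay_1: Relay in bay 1 (bays counted along the dock's +y; absent if the bay is empty): module 45 x 33 x 30 mm held in its bay, top 42 mm above the bench. A round well, 18 mm wide, goes down from its top face; the origin lies on the axis of the well, 30 mm below the mouth of the well. The reset button, 16 mm wide, lies at the bottom with its top 9 mm below the mouth.
- reset_1 (a joint): Reset button of relay 1: 0 = up, 0.006 = fully pressed (m, downward). Spring: 1.6 N to start, 4 N fully down, plus 1 N for the trip pin.
- trip_1 (a joint): Trip pin of relay 1, the small white pin beside the well: 0 = tripped (3 mm proud of the top face), 0.006 = reset (sunk). The button takes it down as it is pressed, and it stays down when the button springs back; it cannot be pushed from outside.
- relay_2: Relay in bay 2 (bays counted along the dock's +y; absent if the bay is empty): module 45 x 33 x 30 mm held in its bay, top 42 mm above the bench. A round well, 18 mm wide, goes down from its top face; the origin lies on the axis of the well, 30 mm below the mouth of the well. The reset button, 16 mm wide, lies at the bottom with its top 9 mm below the mouth.
- reset_2 (a joint): Reset button of relay 2: 0 = up, 0.006 = fully pressed (m, downward). Spring: 1.6 N to start, 4 N fully down, plus 1 N for the trip pin.
- trip_2 (a joint): Trip pin of relay 2, the small white pin beside the well: 0 = tripped (3 mm proud of the top face), 0.006 = reset (sunk). The button takes it down as it is pressed, and it stays down when the button springs back; it cannot be pushed from outside.
- relay_3: Relay in bay 3 (bays counted along the dock's +y; absent if the bay is empty): module 45 x 33 x 30 mm held in its bay, top 42 mm above the bench. A round well, 18 mm wide, goes down from its top face; the origin lies on the axis of the well, 30 mm below the mouth of the well. The reset button, 16 mm wide, lies at the bottom with its top 9 mm below the mouth.
- reset_3 (a joint): Reset button of relay 3: 0 = up, 0.006 = fully pressed (m, downward). Spring: 1.6 N to start, 4 N fully down, plus 1 N for the trip pin.
- trip_3 (a joint): Trip pin of relay 3, the small white pin beside the well: 0 = tripped (3 mm proud of the top face), 0.006 = reset (sunk). The button takes it down as it is pressed, and it stays down when the button springs back; it cannot be pushed from outside.
- relay_4: Relay in bay 4 (bays counted along the dock's +y; absent if the bay is empty): module 45 x 33 x 30 mm held in its bay, top 42 mm above the bench. A round well, 18 mm wide, goes down from its top face; the origin lies on the axis of the well, 30 mm below the mouth of the well. The reset button, 16 mm wide, lies at the bottom with its top 9 mm below the mouth.
- reset_4 (a joint): Reset button of relay 4: 0 = up, 0.006 = fully pressed (m, downward). Spring: 1.6 N to start, 4 N fully down, plus 1 N for the trip pin.
- trip_4 (a joint): Trip pin of relay 4, the small white pin beside the well: 0 = tripped (3 mm proud of the top face), 0.006 = reset (sunk). The button takes it down as it is pressed, and it stays down when the button springs back; it cannot be pushed from outside.
- board_3: Bystander, to be left alone: small circuit board, 50x70x13 mm. Origin: centre of its underside.
- tape_black: Bystander, to be left alone: black tape roll, 68x19 mm. Origin: centre of its underside.
- flush_cutter: Bystander, to be left alone: red-handled cutter, 142x47x12 mm. Origin: centre of its underside.
- tweezers: Bystander, to be left alone: steel tweezers, 130 mm. Origin: centre of its underside.
Not all that is in view belongs to the job. What is shaped like the stylus but blue or purple is not meant.

How it is judged (in metres and radians):
On the way, in this order (a step that is already met when the one before it is completed fails the run):
1. the guard slide has been drawn out of the dock's channel (y of guard in the frame of dock above 0.172 m), for 0.1 s.
2. the guard lies flat in the tray (x of guard in the frame of tray between -0.036 and 0.036 m and y of guard in the frame of tray between -0.042 and 0.042 m and z of guard in the frame of tray below 0.012 m and angle between guard's own z axis and vertical below 0.1 rad and height (world z) of tray below 0.01 m and contact force between guard and the fingers below 0.1 N), for 0.2 s.
3. every relay present has been reset: trip pin down, button up again (value of joint each of trip_1, trip_2, trip_3, trip_4 above 0.004 m and value of joint each of reset_1, reset_2, reset_3, reset_4 below 0.0015 m), for 0.2 s.
4. the stylus hangs by its slot on the peg, let go (x of stylus_grip in the frame of stand between -0.09 and 0 m and y of stylus_grip in the frame of stand between -0.012 and 0.012 m and z of stylus_grip in the frame of stand between 0.112 and 0.165 m and angle between stylus_grip's own z axis and vertical below 0.4 rad and contact force between stylus and stand above 0.1 N and contact force between stylus and the fingers below 0.1 N and angle between stand's own z axis and vertical below 0.1 rad and linear speed of stylus below 0.05 m/s), for 0.3 s.
At the end, for the whole second after the job is handed in: Present relays: pin over 4 mm down, button up (under 1.5 mm). Guard flat in the tray (0.1 rad, underside under 12 mm above the tray's), tray on the bench. Stylus at rest, let go, hanging by its slot on the peg, point down within 0.4 rad; stand upright (all of step 3 and all of step 4 and x of guard in the frame of tray between -0.036 and 0.036 m and y of guard in the frame of tray between -0.042 and 0.042 m and z of guard in the frame of tray below 0.012 m and angle between guard's own z axis and vertical below 0.1 rad and height (world z) of tray below 0.01 m); the robot touches nothing.
It fails at once if the guard is tilted more than 0.2 rad while still in the channel (angle between guard's own z axis and vertical above 0.2 rad and y of guard in the frame of dock below 0.165 m).
It fails at once if the fingers press on a relay with more than 10 N (contact force between the fingers and relay_1 above 10 N or contact force between the fingers and relay_2 above 10 N or contact force between the fingers and relay_3 above 10 N or contact force between the fingers and relay_4 above 10 N).
It fails at once if the stylus presses on a relay with more than 30 N (contact force between stylus and relay_1 above 30 N or contact force between stylus and relay_2 above 30 N or contact force between stylus and relay_3 above 30 N or contact force between stylus and relay_4 above 30 N).
It fails at once if a bystander is moved more than 30 mm (distance of any of board_3, tape_black, flush_cutter, tweezers from where it was at the start of the episode above 0.03 m).
Of relay_1, relay_2, relay_3, relay_4 only 2 to 4 are there at a start; the rules pass over those that are not, and their reading is None.
At some moment in a run one of tray, stand may be knocked a few centimetres aside while the robot is not near it.
It also fails if it takes over 208 s, if anything falls off the work surface, if the arm or the gripper's body presses on something with over 40 N, if the wrist force passes 120 N, or if a joint passes its speed limit or range.

## Robot

A 6-joint arm with a two-finger parallel gripper is mounted at the origin on a cart in front of the work surface, level with it; the furniture and walls round the work are solid. World frame = base frame: x ahead of the robot, y to its left, z up, the work surface at z = 0. Lengths are in m, angles in degrees, forces in N, time in s.
With the tool pointing down it reaches from about 0.3 to 0.75 m from the base axis. Payload 8.5 kg.
Tool frame: the origin (TCP) lies on the centre line of the jaws, within the pads' length; the fingertips stand 19 mm ahead of it and the grasp point (between the pads) is the TCP (env.tcp_to_tips is the z of the fingertips in the tool frame, in m); z points along the fingers, y is the line along which they close (so a half turn about z gives the same grasp; the last joint's range is limited). The gripper opens to 85 mm and grips with 20 to 120 N. Pads are 22 mm wide; open, the fingers measure 114 mm over their backs; the gripper's body (76 mm by 85 mm) begins 54 mm behind the grasp point. The pads swing forward as they close: fully open they stand 13 mm farther back than shut.
Start: joints at [-12.336, 21.807, 74.336, -0, 83.858, -12.336], TCP at [0.55, 0, 0.229] pointing down, gripper open.
Joint ranges: [-178.18, 178.18], [-50.72, 133.34], [12.68, 142.11], [-81.47, 261.47], [9.98, 163.14], [-165.26, 165.26]. Speed limits (degrees/s): [136.94, 136.94, 180, 180, 180, 180].

## Interface

Orientations are given as a 3x3 rotation matrix whose columns are the frame's x, y, z axes.
In Python, from rig import env gives the robot as it stands.
- The arm moves only by the tool servo_tool, never from a script. Its argument "steps" is a list of rows, each an object of numbers: "tx", "ty", "tz": the shift along the world's x, y, z in cm; "yaw": the turn about the world's z in degrees; "claw": the finger opening in cm, from 0 to 8.54. In form: [{"tx": .., "ty": .., "tz": .., "yaw": .., "claw": ..}, ...]. A call has 1 to 20 rows; each row shifts and turns the commanded pose from where the row before left it; what a row does not reach is not made up. A row lasts 1/10 s, in which the tool goes at most 50 mm and 8.59 degrees, less where a joint would pass 70% of its speed; a pose out of reach is approached as far as the arm can. A call with a gripper value outside its range is refused whole. The fingers move at their own pace and stop on an object; "newtons" is the grip in N (left out, the last holds). Time passes only in rows, so rows that do not move let the fingers close. It gives the time, the measured TCP pose, the force, the opening and the grip force at its end, in the units of the state.
- env.observe(): the state, without advancing time (a new reading comes with each control period).
- env.get_image(name): name is "scene" or "side" or "wrist"; returns (picture, depth): 400x640x3 uint8, red, green, blue; 400x640 float32, m along the optical axis (not along the pixel's ray), 0 where there is no reading.
- env.camera_model(name): a dict with "fovy" (degrees; the focal length in pixels is half the picture's height over the tangent of half this angle, whatever the lens; pixels are square), "cx", "cy" (the principal point, pixels), "dist_coeffs" ([k1, k2, p1, p2, k3] as OpenCV has them; the pictures are not rectified), "T" (4x4, takes a point from camera to world coordinates). Camera axes: x right, y down, z forward; pixel columns grow to the right and rows downward; lengths in m; the calibration is good to about 2 mm. A picture is of the moment at which its call begins: read the wrist's pose just before it. camera_model takes no time and is no camera call; for the wrist camera it gives the pose at the moment of the call.
- env.close_job(): hands the job in; it is judged then, once.
The state is a dict: "time_s": time; "q": joint angles; "qvel": joint speeds; "joint_efforts": joint torques, N m; "position": TCP position; "tool_rot": TCP orientation; "ft_force": force on the tool from outside, world axes, zero at the start; "wrist_torque": the same for the moment, N m; "grip_width": finger opening in m; "gripper_force": force on a finger pad.
Only numpy, scipy, OpenCV 4.12 (cv2) and the standard library are available. Lean on these libraries where they do the work, as an engineer would, in place of code of your own. Each camera call takes 0.05 s, during which the arm holds its last target. There are 200 camera calls.

## Working session

There is one attempt and no reset: what is moved stays moved. The work goes in short steps, Python scripts to look and compute and a tool call to move; the robot and the scene stay as the last step left them, time stands still between calls to the robot, and variables do not carry over. Pictures are saved under pics/ and viewed, at most 14 in all, crops included, and the job is handed in when it is done.

Besides the shell and the picture viewer there is one more tool, called after "Emit:" as name(argument=value, ...), one argument or row to a line, values as JSON. servo_tool: Moves the arm, as the interface text tells. Its arguments: {"type":"object","properties":{"steps":{"type":"array"},"newtons":{"type":"number"}},"required":["steps"]}

```bash
ls; mkdir -p pics; cat > h.py <<'E'
import numpy as np, cv2
from rig import env
def shot(n,f):
    m=env.camera_model(n); im,d=env.get_image(n); np.savez('pics/'+f+'.npz',d=d,im=im,**{k:np.array(m[k]) for k in m})
    cv2.imwrite('pics/'+f+'.png',im[:,:,::-1]); return im,d,m
def load(f):
    z=np.load('pics/'+f+'.npz'); return z['im'],z['d'],{k:z[k] for k in('fovy','cx','cy','dist_coeffs','T')}
def K(m):
    f=200/np.tan(np.radians(float(m['fovy']))/2); return np.array([[f,0,float(m['cx'])],[0,f,float(m['cy'])],[0,0,1]])
def ray(m,uv):
    p=cv2.undistortPoints(np.array(uv,float).reshape(-1,1,2),K(m),np.array(m['dist_coeffs'])).reshape(-1,2)
    return np.c_[p,np.ones(len(p))]@m['T'][:3,:3].T, m['T'][:3,3]
def onz(m,uv,z):   # pixel -> world at height z
    r,o=ray(m,uv); return o+r*((z-o[2])/r[:,2])[:,None]
def dep(m,d,uv):   # pixel -> world by depth
    r,o=ray(m,uv); return np.array([o+r[i]*np.median(d[int(v)-1:int(v)+2,int(u)-1:int(u)+2]) for i,(u,v) in enumerate(uv)])
def proj(m,P):
    T=np.linalg.inv(m['T']); P=np.array(P,float).reshape(-1,3)
    return cv2.projectPoints(P,cv2.Rodrigues(T[:3,:3])[0],T[:3,3],K(m),np.array(m['dist_coeffs']))[0].reshape(-1,2)
def crop(f,x,y,w,h,s):
    im=cv2.imread('pics/'+f+'.png')[y:y+h,x:x+w]; cv2.imwrite('pics/'+f+'_c%d_%d.png'%(x,y),cv2.resize(im,None,fx=s,fy=s,interpolation=cv2.INTER_CUBIC))
def cloud(m,d):
    v,u=np.nonzero(d>0); r,o=ray(m,np.c_[u,v]); return o+r*d[v,u][:,None],u,v
E
python3 - <<'E'
from h import *
for n in('scene','side','wrist'): i,d,m=shot(n,n+'0'); print(n,m['fovy'],m['T'].round(3).tolist())
a=[cv2.imread('pics/%s0.png'%n) for n in('scene','side')]
print(env.observe()['time_s'],env.tcp_to_tips)
E
```

```text
pics
scene 43.33651593081815 [[0.761, -0.269, 0.59, -0.367], [-0.648, -0.352, 0.675, -1.004], [0.026, -0.896, -0.442, 0.779], [0.0, 0.0, 0.0, 1.0]]
side 52.8151528970982 [[-0.838, -0.334, 0.431, 0.086], [-0.545, 0.488, -0.681, 0.719], [0.017, -0.806, -0.591, 0.751], [0.0, 0.0, 0.0, 1.0]]
wrist 60.610809557214864 [[1.0, -0.0, -0.001, 0.55], [-0.001, -0.955, -0.295, 0.075], [-0.001, 0.295, -0.955, 0.374], [0.0, 0.0, 0.0, 1.0]]
0.15 0.019
```

View pics/scene0.png

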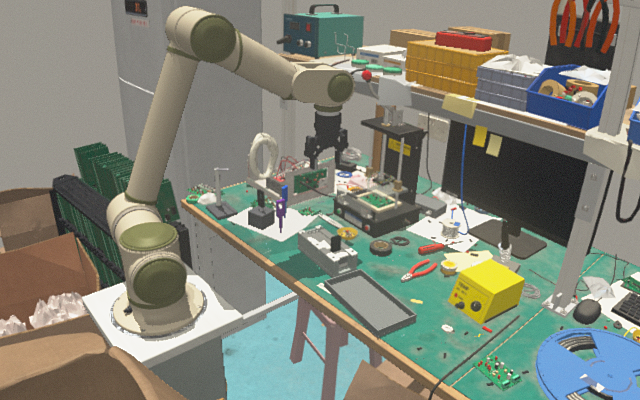

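View pics/side0.png

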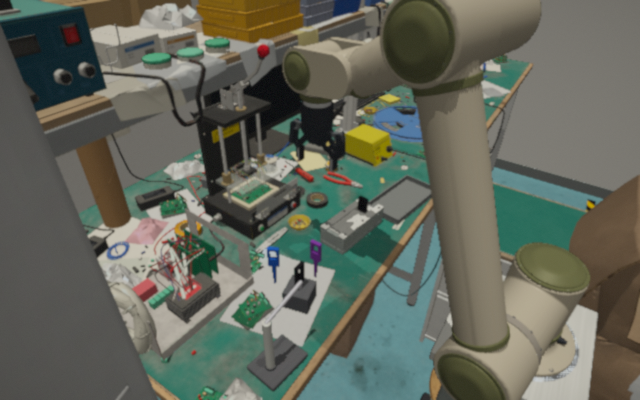

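Dock is near (327,250) in scene, tray at (370,302), stylus block at (262,213), stand at (222,195). The blue and purple decoys stand beside the block.

```bash
python3 - <<'E'
from h import *
crop('scene0',175,140,250,190,3.2); crop('side0',220,160,220,235,2.5)
E
```

```text
(no output)
```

View pics/scene0_c175_140.png

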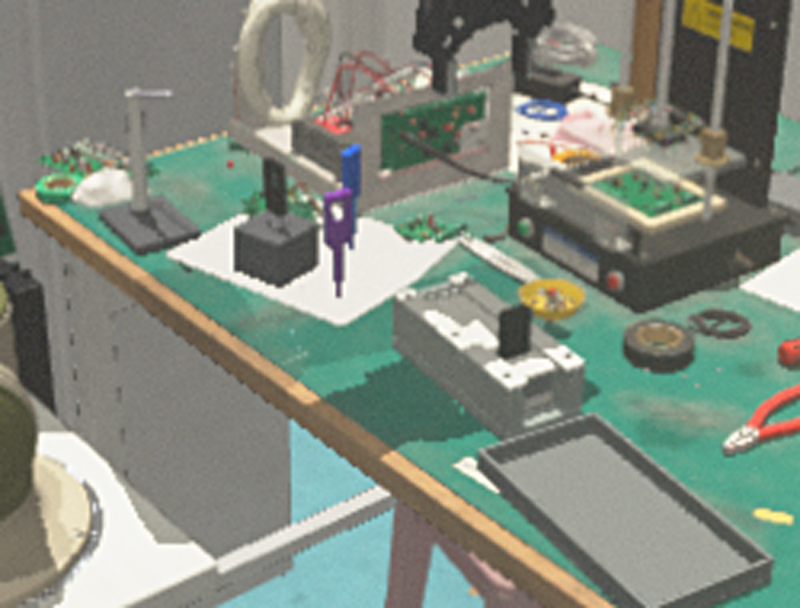

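View pics/side0_c220_160.png

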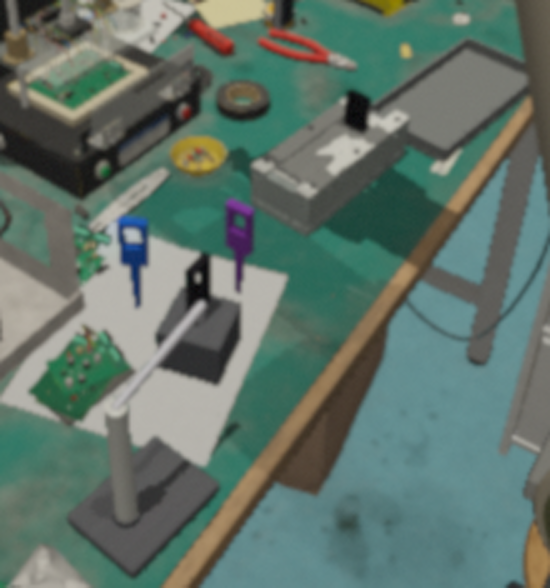

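View pics/wrist0.png

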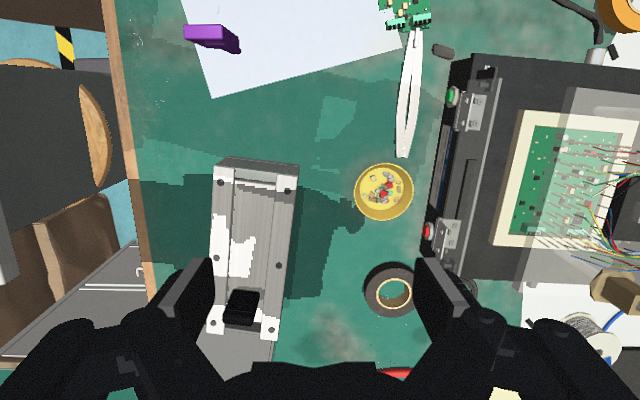

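Wrist view: the dock runs along world y, with its closed far end at (255,165) and the black handle at (242,307), toward the robot's right. Next I'll take poses from depth.

```bash
python3 - <<'E'
from h import *
P=np.vstack([cloud(m,d)[0] for f in('wrist0',) for im,d,m in[load(f)]])
def sel(P,lo,hi): return P[((P>lo)&(P<hi)).all(1)]
def rect(Q,s):
    (c,w,a)=cv2.minAreaRect(Q[:,:2].astype(np.float32)*1000); print(s,len(Q),np.round(c,1),np.round(w,1),round(a,2))
S=[cloud(m,d)[0] for f in('scene0','side0') for im,d,m in[load(f)]]
print(env.observe()['tool_rot'])
rect(sel(P,[.34,-.15,.054],[.52,.2,.064]),'dock lips wrist')
for nm,C in zip(('sc','si'),S):
    rect(sel(C,[.34,-.15,.054],[.52,.2,.064]),'dock '+nm)
    Q=sel(C,[.25,-.45,.016],[.6,-.03,.03]); rect(Q,'tray rim '+nm); 
    Q=sel(C,[.34,-.15,.07],[.52,.2,.12]);rect(Q,'handle '+nm); print(Q.mean(0))
    Q=sel(C,[.25,.2,.045],[.5,.5,.053]);rect(Q,'block top? '+nm)
ims=load('scene0');imd=load('side0')
# pixel reads
def px(o,s,l): return [(o[0]+x/s,o[1]+y/s) for x,y in l]
sc=px((175,140),3.2,[(275,165),(135,92),(172,94),(275,215),(235,230),(318,238),(480,455),(595,418),(770,560)])
print('scene', onz(ims[2],sc[:1],.12).round(3), dep(ims[2],ims[1],sc).round(3))
si=px((220,160),2.5,[(198,280),(120,408),(202,306),(240,310),(158,345),(215,380),(465,42),(530,78),(125,520)])
print('side', dep(imd[2],imd[1],si).round(3))
E
```

```text
[[ 2.71101373e-05  9.99999414e-01 -1.08185585e-03]
 [ 9.99999974e-01 -2.68643909e-05  2.27166481e-04]
 [ 2.27137284e-04 -1.08186198e-03 -9.99999389e-01]]
dock lips wrist 5552 [484.5 -16.9] [269.   77.7] 87.72
dock sc 605 [475.4  23.6] [ 87.7 347.2] 0.28
tray rim sc 870 [ 472.4 -238.9] [416.9 248.8] 89.23
handle sc 293 [473.7  27.1] [ 36.  343.4] 1.43
[0.46891739 0.03105944 0.09193624]
block top? sc 57 [419.6 283.6] [ 64.  199.8] 27.23
dock si 742 [478.7  12. ] [323.4  83.9] 89.63
tray rim si 433 [ 477.6 -239.6] [241.8 418.2] 0.1
handle si 351 [474.8  29.1] [ 32.6 342.3] 1.34
[0.47139985 0.05362955 0.0933151 ]
block top? si 301 [440.4 294.2] [ 62.6 203.4] 12.03
scene [[0.458 0.199 0.12 ]] [[ 0.458  0.199  0.12 ]
 [ 0.403  0.372  0.156]
 [ 0.572  0.584  0.045]
 [ 0.458  0.201  0.064]
 [ 0.425  0.225  0.048]
 [ 0.498  0.183  0.033]
 [ 0.384 -0.196  0.02 ]
 [ 0.5   -0.215  0.019]
 [ 0.463 -0.439  0.02 ]]
side [[ 0.464  0.199  0.093]
 [ 0.402  0.382  0.154]
 [ 0.394  0.291  0.184]
 [ 0.438  0.17   0.043]
 [ 0.481  0.24   0.034]
 [ 0.427  0.227  0.009]
 [ 0.464 -0.432  0.019]
 [ 0.204  0.237  0.435]
 [ 0.402  0.388  0.021]]
```

```bash
python3 - <<'E'
from h import *
def comp(f,lo,hi,s,n=25):
    im,d,m=load(f); P,u,v=cloud(m,d); k=((P>lo)&(P<hi)).all(1)
    M=np.zeros(d.shape,np.uint8); M[v[k],u[k]]=1; M=cv2.morphologyEx(M,cv2.MORPH_CLOSE,np.ones((3,3)))
    N,L=cv2.connectedComponents(M); l=L[v,u]
    for i in range(1,N):
        Q=P[k&(l==i)]
        if len(Q)>n:
            c,w,a=cv2.minAreaRect(Q[:,:2].astype(np.float32)*1000); print(f,s,len(Q),'c',np.round(c,1),'w',np.round(w,1),round(a,1),'mean',Q.mean(0).round(4),'z',Q[:,2].min().round(3),Q[:,2].max().round(3))
for f in('wrist0','scene0','side0'):
    comp(f,[.3,-.2,.054],[.55,.16,.064],'dock',60)
    comp(f,[.3,-.2,.07],[.55,.12,.12],'guardhandle')
for f in('scene0','side0'):
    comp(f,[.3,-.5,.015],[.65,-.03,.03],'tray',60)
    comp(f,[.34,.1,.045],[.55,.3,.055],'block top',15)
    comp(f,[.34,.1,.07],[.55,.3,.13],'stylus',15)
    comp(f,[.3,.2,.135],[.55,.5,.2],'stand',8)
    comp(f,[.3,.2,.006],[.55,.5,.018],'base',30)
E
```

```text
wrist0 dock 7131 c [482.5 -91.1] w [191.2  80.5] 82.3 mean [ 0.4865 -0.0759  0.0596] z 0.054 0.064
wrist0 guardhandle 1054 c [473.7 115. ] w [10.1 28.3] 90.0 mean [0.4758 0.114  0.1062] z 0.07 0.119
wrist0 guardhandle 848 c [ 476.7 -132.9] w [14.1 30.5] 82.1 mean [ 0.4779 -0.1298  0.09  ] z 0.07 0.101
scene0 dock 753 c [482.3 -89.2] w [196.9  83.8] 82.3 mean [ 0.4769 -0.0907  0.0592] z 0.054 0.064
scene0 guardhandle 106 c [470.7 113.3] w [32.  13.3] 1.2 mean [0.4704 0.1135 0.094 ] z 0.07 0.12
scene0 guardhandle 115 c [ 475.8 -134.6] w [17.4 31.7] 79.5 mean [ 0.473  -0.136   0.0883] z 0.07 0.106
side0 dock 868 c [483.5 -87.4] w [192.5  82.4] 82.3 mean [ 0.4814 -0.0721  0.0589] z 0.054 0.064
side0 guardhandle 110 c [ 476.6 -130.4] w [16.7 29.5] 75.3 mean [ 0.4758 -0.128   0.0878] z 0.07 0.101
side0 guardhandle 76 c [474.1 116. ] w [ 8.  29.8] 89.8 mean [0.4711 0.117  0.1003] z 0.072 0.119
scene0 tray 114 c [ 630.2 -154.1] w [38.7 68.3] 0.6 mean [ 0.6283 -0.157   0.02  ] z 0.015 0.025
scene0 tray 952 c [ 437.6 -233.8] w [405.9 126.4] 80.4 mean [ 0.4309 -0.276   0.021 ] z 0.015 0.03
scen
[... 1379 characters left out ...]
12.7] 22.7 mean [0.5395 0.1909 0.0952] z 0.07 0.12
side0 stylus 192 c [460.2 205.3] w [29.2 11.9] 88.4 mean [0.4586 0.2066 0.1022] z 0.071 0.124
side0 stand 339 c [404.3 338.7] w [103.2  18.5] 86.4 mean [0.4015 0.3517 0.1628] z 0.135 0.186
side0 base 90 c [448.4 230.5] w [62.6 22.1] 33.9 mean [0.447  0.2306 0.012 ] z 0.006 0.018
side0 base 178 c [522.7 297.5] w [78.4 47.7] 85.6 mean [0.5126 0.31   0.0106] z 0.006 0.018
side0 base 1572 c [406.8 361.8] w [105.   82.4] 83.2 mean [0.3999 0.3652 0.0134] z 0.006 0.018
side0 base 176 c [432.1 454.4] w [61.3 47.2] 33.6 mean [0.4295 0.4592 0.0132] z 0.006 0.018
side0 base 68 c [473.7 486.7] w [19.3 12. ] 28.7 mean [0.4731 0.4867 0.0122] z 0.006 0.017
```

Three views agree that the dock is at (0.4825,-0.09), yaw 82.3°. The handle is at (0.4765,-0.1325), the tray near (0.424,-0.317), the stylus at (0.459,0.204) and the stand post near (0.403,0.383). I'll move above the handle.

Emit:
servo_tool(
  steps=[
    {"tx":-0.735,"ty":-1.325,"tz":-0.8,"yaw":8.23,"claw":6},
    {"tx":-0.735,"ty":-1.325,"tz":-0.8,"yaw":8.23,"claw":6},
    {"tx":-0.735,"ty":-1.325,"tz":-0.8,"yaw":8.23,"claw":6},
    {"tx":-0.735,"ty":-1.325,"tz":-0.8,"yaw":8.23,"claw":6},
    {"tx":-0.735,"ty":-1.325,"tz":-0.8,"yaw":8.23,"claw":6},
    {"tx":-0.735,"ty":-1.325,"tz":-0.8,"yaw":8.23,"claw":6},
    {"tx":-0.735,"ty":-1.325,"tz":-0.8,"yaw":8.23,"claw":6},
    {"tx":-0.735,"ty":-1.325,"tz":-0.8,"yaw":8.23,"claw":6},
    {"tx":-0.735,"ty":-1.325,"tz":-0.8,"yaw":8.23,"claw":6},
    {"tx":-0.735,"ty":-1.325,"tz":-0.8,"yaw":8.23,"claw":6},
    {"claw":6},
    {"claw":6},
    {"claw":6},
    {"claw":6},
  ],
)

```text
invalid input at $.steps[10]: expected keys tx, ty, tz, yaw, claw
```

```bash
python3 - <<'E'
from h import *
o=env.observe(); print(o['position'],o['tool_rot'][:,1],o['q'].round(1) if hasattr(o['q'],'round') else o['q'],o['grip_width'])
shot('wrist','w1')
E
```

```text
[5.49784969e-01 4.88357660e-05 2.28159065e-01] [ 9.99999414e-01 -2.68643909e-05 -1.08186198e-03] [-12.3  21.8  74.4  -0.   83.9 -12.3] 0.0852985098123809
```

View pics/w1.png

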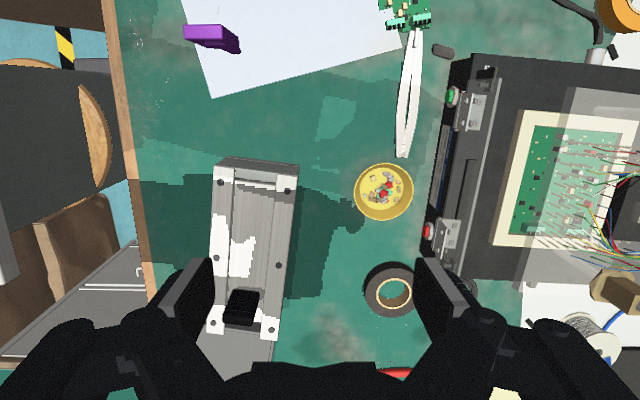

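The call was refused because every key is needed in each row, so the picture is unchanged. I'll repeat it with full rows.

Emit:
servo_tool(
  steps=[
    {"tx":-0.735,"ty":-1.325,"tz":-0.8,"yaw":8.23,"claw":6},
    {"tx":-0.735,"ty":-1.325,"tz":-0.8,"yaw":8.23,"claw":6},
    {"tx":-0.735,"ty":-1.325,"tz":-0.8,"yaw":8.23,"claw":6},
    {"tx":-0.735,"ty":-1.325,"tz":-0.8,"yaw":8.23,"claw":6},
    {"tx":-0.735,"ty":-1.325,"tz":-0.8,"yaw":8.23,"claw":6},
    {"tx":-0.735,"ty":-1.325,"tz":-0.8,"yaw":8.23,"claw":6},
    {"tx":-0.735,"ty":-1.325,"tz":-0.8,"yaw":8.23,"claw":6},
    {"tx":-0.735,"ty":-1.325,"tz":-0.8,"yaw":8.23,"claw":6},
    {"tx":-0.735,"ty":-1.325,"tz":-0.8,"yaw":8.23,"claw":6},
    {"tx":-0.735,"ty":-1.325,"tz":-0.8,"yaw":8.23,"claw":6},
    {"tx":0,"ty":0,"tz":0,"yaw":0,"claw":6},
    {"tx":0,"ty":0,"tz":0,"yaw":0,"claw":6},
  ],
)

```text
time_s: 1.4
position: [0.4766, -0.1324, 0.1488]
tool_rot: [[-0.99, 0.138, 0.0], [0.138, 0.99, 0.0], [0.0, 0.0, -1.0]]
ft_force: [-0.6, 0.7, -0.4]
grip_width: 0.0601
gripper_force: 0.0
```

```bash
python3 - <<'E'
from h import *
o=env.observe(); print(o['time_s'],o['position'],o['tool_rot'][:,1],o['q'].round(1),o['grip_width'])
im,d,m=shot('wrist','w2'); P,u,v=cloud(m,d)
def s(lo,hi): k=((P>lo)&(P<hi)).all(1); return P[k]
Q=s([.4,-.2,.085],[.53,-.08,.102]); c=cv2.minAreaRect(Q[:,:2].astype(np.float32)*1000); print(len(Q),c)
Q=s([.38,-.2,.055],[.55,.05,.063]); c=cv2.minAreaRect(Q[:,:2].astype(np.float32)*1000); print(len(Q),c)
E
```

```text
1.4 [ 0.47660245 -0.13240196  0.14875123] [1.38288885e-01 9.90391903e-01 2.49425603e-04] [ -29.3   20.8   90.4    0.    68.8 -111.3] 0.06011721992586521
1036 ((476.3349304199219, -133.73934936523438), (13.45160961151123, 29.219541549682617), 82.040283203125)
14070 ((482.7072448730469, -90.95973205566406), (190.10218811035156, 80.76026916503906), 82.4120864868164)
```

View pics/w2.png

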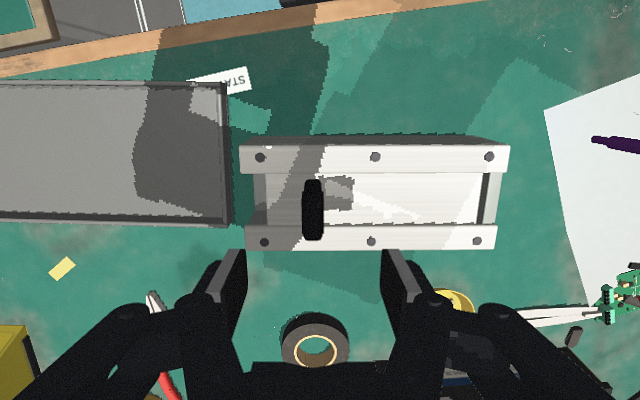

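The handle at (313,210) lies between the open fingers, and the dock and tray positions are confirmed. I'll descend and grip.

Emit:
servo_tool(
  newtons=50,
  steps=[
    {"tx":0,"ty":-0.1,"tz":-2.1,"yaw":0,"claw":6},
    {"tx":0,"ty":0,"tz":-2.1,"yaw":0,"claw":6},
    {"tx":0,"ty":0,"tz":-2.1,"yaw":0,"claw":6},
    {"tx":0,"ty":0,"tz":0,"yaw":0,"claw":0.8},
    {"tx":0,"ty":0,"tz":0,"yaw":0,"claw":0.8},
    {"tx":0,"ty":0,"tz":0,"yaw":0,"claw":0.8},
    {"tx":0,"ty":0,"tz":0,"yaw":0,"claw":0.8},
    {"tx":0,"ty":0,"tz":0,"yaw":0,"claw":0.8},
    {"tx":0,"ty":0,"tz":0,"yaw":0,"claw":0.8},
  ],
)

```text
time_s: 2.35
position: [0.4772, -0.1336, 0.0869]
tool_rot: [[-0.991, 0.134, 0.002], [0.134, 0.991, -0.001], [-0.003, -0.001, -1.0]]
ft_force: [-0.8, 1.5, 7.6]
grip_width: 0.0101
gripper_force: 50.5
```

Emit:
servo_tool(
  steps=[
    {"tx":0,"ty":0,"tz":0.1,"yaw":0,"claw":0.8},
    {"tx":-0.133,"ty":-0.991,"tz":0,"yaw":0,"claw":0.8},
    {"tx":-0.133,"ty":-0.991,"tz":0,"yaw":0,"claw":0.8},
    {"tx":-0.133,"ty":-0.991,"tz":0,"yaw":0,"claw":0.8},
    {"tx":-0.133,"ty":-0.991,"tz":0,"yaw":0,"claw":0.8},
  ],
)

```text
time_s: 2.85
position: [0.4712, -0.174, 0.0869]
tool_rot: [[-0.991, 0.135, 0.001], [0.135, 0.991, 0.0], [-0.001, 0.001, -1.0]]
ft_force: [0.2, 3.4, 3.8]
grip_width: 0.0103
gripper_force: 50.2
```

Forces are small, so I'll keep pulling.

Emit:
servo_tool(
  steps=[
    {"tx":-0.133,"ty":-0.991,"tz":0,"yaw":0,"claw":0.8},
    {"tx":-0.133,"ty":-0.991,"tz":0,"yaw":0,"claw":0.8},
    {"tx":-0.133,"ty":-0.991,"tz":0,"yaw":0,"claw":0.8},
    {"tx":-0.133,"ty":-0.991,"tz":0,"yaw":0,"claw":0.8},
    {"tx":-0.133,"ty":-0.991,"tz":0,"yaw":0,"claw":0.8},
    {"tx":-0.133,"ty":-0.991,"tz":0,"yaw":0,"claw":0.8},
    {"tx":-0.133,"ty":-0.991,"tz":0,"yaw":0,"claw":0.8},
    {"tx":-0.133,"ty":-0.991,"tz":0,"yaw":0,"claw":0.8},
    {"tx":-0.133,"ty":-0.991,"tz":0,"yaw":0,"claw":0.8},
    {"tx":-0.133,"ty":-0.991,"tz":0,"yaw":0,"claw":0.8},
    {"tx":-0.133,"ty":-0.991,"tz":0,"yaw":0,"claw":0.8},
    {"tx":-0.133,"ty":-0.991,"tz":0,"yaw":0,"claw":0.8},
    {"tx":-0.133,"ty":-0.991,"tz":0,"yaw":0,"claw":0.8},
    {"tx":-0.133,"ty":-0.991,"tz":0,"yaw":0,"claw":0.8},
    {"tx":-0.133,"ty":-0.991,"tz":0,"yaw":0,"claw":0.8},
    {"tx":0,"ty":0,"tz":0,"yaw":0,"claw":0.8},
  ],
)

```text
time_s: 4.45
position: [0.4511, -0.3232, 0.0866]
tool_rot: [[-0.991, 0.135, 0.0], [0.135, 0.991, -0.001], [-0.0, -0.001, -1.0]]
ft_force: [0.1, 0.2, -1.1]
grip_width: 0.0104
gripper_force: 49.6
```

```bash
python3 - <<'E'
from h import *
im,d,m=shot('scene','s3'); shot('side','si3'); crop('s3',215,170,220,165,3.4)
E
```

```text
(no output)
```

View pics/s3_c215_170.png

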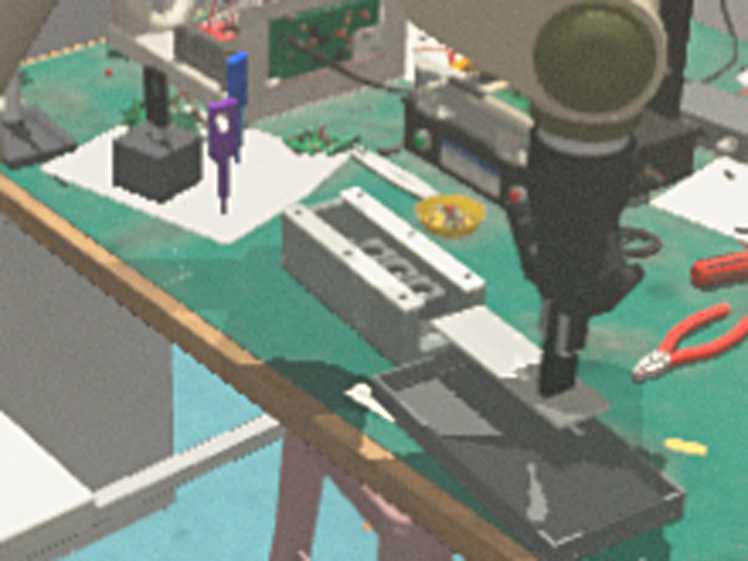

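The guard is out, held level over the tray. The tray is unmoved: its corners are still at (325,282) and (416,314) in the full picture. I'll centre the guard and lower it.

Emit:
servo_tool(
  steps=[
    {"tx":-0.3,"ty":-1.3,"tz":0,"yaw":0,"claw":0.8},
    {"tx":-1.0,"ty":-1.3,"tz":0,"yaw":-0.6,"claw":0.8},
    {"tx":-1.1,"ty":-1.3,"tz":0,"yaw":-0.6,"claw":0.8},
    {"tx":-1.0,"ty":0,"tz":0,"yaw":-0.6,"claw":0.8},
    {"tx":0,"ty":0,"tz":-1.0,"yaw":0,"claw":0.8},
    {"tx":0,"ty":0,"tz":-1.0,"yaw":0,"claw":0.8},
    {"tx":0,"ty":0,"tz":-1.0,"yaw":0,"claw":0.8},
    {"tx":0,"ty":0,"tz":-0.5,"yaw":0,"claw":0.8},
    {"tx":0,"ty":0,"tz":-0.4,"yaw":0,"claw":0.8},
    {"tx":0,"ty":0,"tz":-0.2,"yaw":0,"claw":0.8},
    {"tx":0,"ty":0,"tz":0,"yaw":0,"claw":0.8},
  ],
)

```text
time_s: 5.65
position: [0.4173, -0.3607, 0.0455]
tool_rot: [[-0.986, 0.165, -0.0], [0.165, 0.986, 0.0], [0.0, 0.0, -1.0]]
ft_force: [0.2, -0.5, -1.2]
grip_width: 0.0103
gripper_force: 49.6
```

Emit:
servo_tool(
  steps=[
    {"tx":0,"ty":0,"tz":-0.15,"yaw":0,"claw":0.8},
    {"tx":0,"ty":0,"tz":0,"yaw":0,"claw":5},
    {"tx":0,"ty":0,"tz":0,"yaw":0,"claw":5},
    {"tx":0,"ty":0,"tz":0,"yaw":0,"claw":5},
    {"tx":0,"ty":0,"tz":0,"yaw":0,"claw":5},
    {"tx":0,"ty":0,"tz":2,"yaw":0,"claw":5},
    {"tx":0,"ty":0,"tz":4,"yaw":0,"claw":5},
    {"tx":0,"ty":0,"tz":4,"yaw":0,"claw":5},
    {"tx":0,"ty":0,"tz":2,"yaw":0,"claw":5},
  ],
)

```text
time_s: 6.55
position: [0.4178, -0.3615, 0.1675]
tool_rot: [[-0.986, 0.165, 0.003], [0.165, 0.986, -0.004], [-0.003, -0.003, -1.0]]
ft_force: [-0.4, 0.1, -0.7]
grip_width: 0.0498
gripper_force: 0.0
```

```bash
python3 - <<'E'
from h import *
print(env.observe()['position'])
im,d,m=shot('wrist','w4'); P,u,v=cloud(m,d)
def s(lo,hi): k=((P>lo)&(P<hi)).all(1); return P[k]
for n,lo,hi in(('plate',[.36,-.43,.0075],[.48,-.2,.0135]),('rim',[.34,-.45,.0185],[.52,-.18,.027])):
    Q=s(lo,hi); print(n,len(Q),Q[:,2].mean() if len(Q) else 0,cv2.minAreaRect(Q[:,:2].astype(np.float32)*1000))
E
```

```text
[ 0.41779287 -0.3614864   0.16753739]
plate 9204 0.010916928695664893 ((423.4178771972656, -317.11370849609375), (228.27806091308594, 117.07616424560547), 80.89131164550781)
rim 4459 0.022294794367182225 ((428.0856018066406, -303.3038330078125), (264.7915954589844, 122.22270965576172), 80.44513702392578)
```

View pics/w4.png

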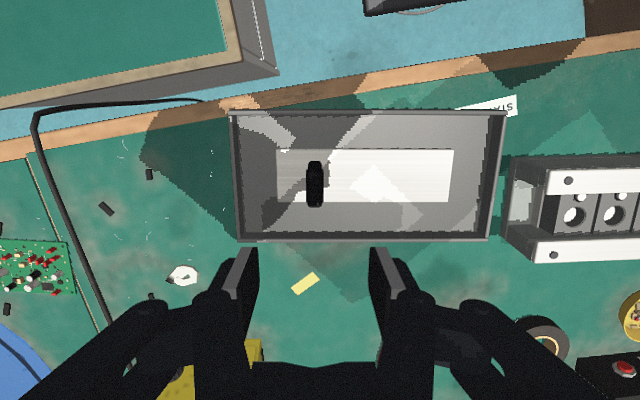

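The guard lies flat in the middle of the tray. I'll move above the dock to measure the wells.

Emit:
servo_tool(
  steps=[
    {"tx":1.0,"ty":4.5,"tz":0.6,"yaw":0.3,"claw":5},
    {"tx":1.0,"ty":4.5,"tz":0.6,"yaw":0.3,"claw":5},
    {"tx":1.0,"ty":4.5,"tz":0.6,"yaw":0.3,"claw":5},
    {"tx":1.0,"ty":4.5,"tz":0.6,"yaw":0.3,"claw":5},
    {"tx":1.0,"ty":4.5,"tz":0.6,"yaw":0.3,"claw":5},
    {"tx":1.2,"ty":4.5,"tz":0.6,"yaw":0.3,"claw":5},
    {"tx":0,"ty":0,"tz":0,"yaw":0,"claw":5},
    {"tx":0,"ty":0,"tz":0,"yaw":0,"claw":5},
  ],
)

```text
time_s: 7.4
position: [0.4792, -0.0901, 0.1999]
tool_rot: [[-0.991, 0.132, -0.0], [0.132, 0.991, -0.0], [0.0, -0.0, -1.0]]
ft_force: [-0.1, -0.1, -0.2]
grip_width: 0.05
gripper_force: 0.0
```

```bash
python3 - <<'E'
from h import *
o=env.observe();print(o['position'],o['tool_rot'][:,1])
im,d,m=shot('wrist','w5'); 
e=np.array([.133,.991]);n=np.array([.991,-.133]);c=np.array([.4826,-.0905])
cs=[np.r_[c+e*a*.095+n*b*.027,.046] for a,b in((1,1),(1,-1),(-1,1),(-1,-1))]
p=proj(m,cs);print(p.round());x0,y0=(p.min(0)-10).astype(int);x1,y1=(p.max(0)+10).astype(int);print(x0,y0,x1,y1)
crop('w5',max(x0,0),max(y0,0),x1-x0,y1-y0,3)
import glob;print(glob.glob('pics/w5*'))
E
mv pics/w5_c* pics/w5c.png
```

```text
[ 0.47923852 -0.09005826  0.1999074 ] [ 1.31768364e-01  9.91280501e-01 -2.59570532e-04]
[[416. 210.]
 [422. 152.]
 [212. 210.]
 [207. 152.]]
197 142 431 220
['pics/w5_c197_142.png', 'pics/w5.png', 'pics/w5.npz']
```

View pics/w5c.png

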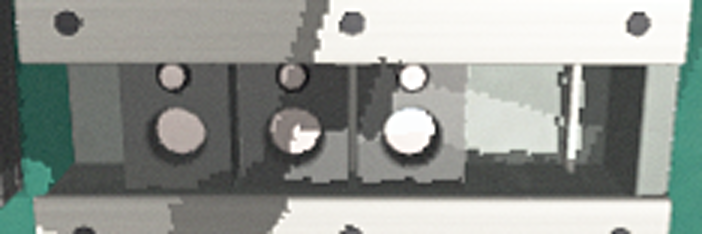

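Three relays are visible, with wells near (180,131), (296,132) and (411,132) in the crop. The bay on the right, bay 1, is empty.

```bash
python3 - <<'E'
from h import *
im,d,m=load('w5'); e=np.array([.133,.991]);n=np.array([.991,-.133]);c=np.array([.4826,-.0905])
for z,l in((.042,[(180,132),(296,132),(412,132.5)]),(.033,[(181,130),(296,131),(410,131)])):
    w=onz(m,[(197+x/3,142+y/3) for x,y in l],z)
    print(w.round(4).tolist(),[((p[:2]-c)@-e*1000).round(1) for p in w],[((p[:2]-c)@n*1000).round(1) for p in w])
# white-ish lip & slot check: lip tops center
P,u,v=cloud(m,d);k=((P>[.38,-.2,.056])&(P<[.56,.03,.063])).all(1);print(cv2.minAreaRect(P[k][:,:2].astype(np.float32)*1000))
g=cv2.cvtColor(im,cv2.COLOR_RGB2GRAY)
k=((P>[.38,-.2,.03])&(P<[.56,.03,.0365])).all(1)
M=np.zeros(d.shape,np.uint8);M[v[k],u[k]]=255
N,L,S,C=cv2.connectedComponentsWithStats(M)
l=L[v,u]
for i in range(1,N):
    if S[i,4]>80: print(S[i],P[k&(l==i)].mean(0).round(4))
E
```

```text
[[0.4806, -0.1437, 0.042], [0.4853, -0.1083, 0.042], [0.4902, -0.073, 0.042]] [np.float64(52.9), np.float64(17.3), np.float64(-18.3)] [np.float64(5.1), np.float64(5.1), np.float64(5.2)]
[[0.4822, -0.1451, 0.033], [0.4874, -0.1091, 0.033], [0.4921, -0.0734, 0.033]] [np.float64(54.2), np.float64(17.8), np.float64(-18.2)] [np.float64(6.9), np.float64(7.2), np.float64(7.1)]
((482.6141357421875, -91.23910522460938), (190.317138671875, 80.23336029052734), 82.28518676757812)
[213 136 181   1 181] [ 0.4418 -0.0955  0.0341]
[352 164  55  40 168] [ 0.507  -0.0229  0.0335]
[247 178  19  17 233] [ 0.4829 -0.1461  0.0338]
[286 178  19  18 235] [ 0.4877 -0.1099  0.0338]
[325 178  18  18 227] [ 0.4926 -0.0737  0.0339]
```

Emit:
servo_tool(
  steps=[
    {"tx":-0.3,"ty":4.2,"tz":0,"yaw":0.85,"claw":5},
    {"tx":-0.3,"ty":4.2,"tz":0,"yaw":0.85,"claw":5},
    {"tx":-0.3,"ty":4.2,"tz":0,"yaw":0.85,"claw":5},
    {"tx":-0.3,"ty":4.2,"tz":0,"yaw":0.85,"claw":5},
    {"tx":-0.3,"ty":4.2,"tz":0,"yaw":0.85,"claw":5},
    {"tx":-0.3,"ty":4.2,"tz":0,"yaw":0.85,"claw":5},
    {"tx":-0.2,"ty":4.2,"tz":0,"yaw":0.85,"claw":5},
    {"tx":0,"ty":0,"tz":0,"yaw":0,"claw":5},
    {"tx":0,"ty":0,"tz":0,"yaw":0,"claw":5},
  ],
)

```text
time_s: 8.35
position: [0.4595, 0.2025, 0.1996]
tool_rot: [[-1.0, 0.031, -0.001], [0.031, 1.0, -0.001], [0.001, -0.001, -1.0]]
ft_force: [0.2, -0.5, 1.0]
grip_width: 0.0498
gripper_force: 0.0
```

```bash
python3 - <<'E'
from h import *
o=env.observe();print(o['position'],o['tool_rot'][:,1])
im,d,m=shot('wrist','w6'); P,u,v=cloud(m,d)
for n,lo,hi in(('top',[.43,.17,.112],[.49,.24,.13]),('block',[.40,.14,.046],[.52,.27,.054])):
    Q=P[((P>lo)&(P<hi)).all(1)]; print(n,len(Q),Q.mean(0),cv2.minAreaRect(Q[:,:2].astype(np.float32)*1000))
E
```

```text
[0.45948429 0.20248759 0.19959387] [ 3.08337692e-02  9.99524352e-01 -5.90884844e-04]
top 647 [0.45849953 0.20245348 0.12105021] ((459.0866394042969, 202.36170959472656), (27.361373901367188, 10.429852485656738), 87.68064880371094)
block 3539 [0.45318604 0.20251897 0.05098748] ((459.83868408203125, 202.412109375), (62.595237731933594, 62.06871795654297), 13.862028121948242)
```

View pics/w6.png

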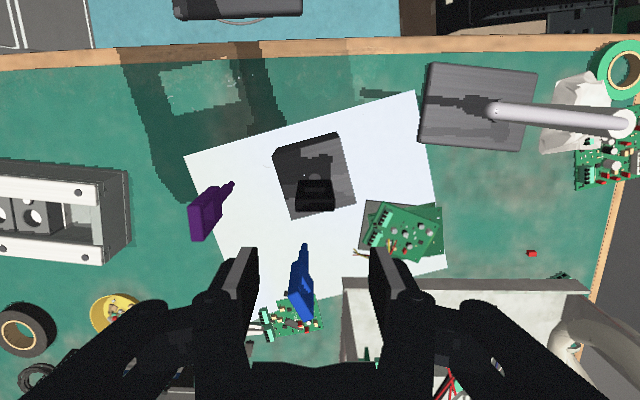

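The black stylus at (315,195) is centred under the jaws at yaw 87.7°. I'll descend and grip.

Emit:
servo_tool(
  newtons=50,
  steps=[
    {"tx":0,"ty":0,"tz":-4,"yaw":-0.5,"claw":5},
    {"tx":0,"ty":0,"tz":-4,"yaw":0,"claw":5},
    {"tx":0,"ty":0,"tz":-2.5,"yaw":0,"claw":5},
    {"tx":0,"ty":0,"tz":-0.95,"yaw":0,"claw":5},
    {"tx":0,"ty":0,"tz":0,"yaw":0,"claw":2.4},
    {"tx":0,"ty":0,"tz":0,"yaw":0,"claw":2.4},
    {"tx":0,"ty":0,"tz":0,"yaw":0,"claw":2.4},
    {"tx":0,"ty":0,"tz":0,"yaw":0,"claw":2.4},
    {"tx":0,"ty":0,"tz":0,"yaw":0,"claw":2.4},
  ],
)

```text
time_s: 9.3
position: [0.4596, 0.2033, 0.0864]
tool_rot: [[-0.999, 0.039, 0.002], [0.039, 0.999, 0.0], [-0.002, 0.0, -1.0]]
ft_force: [0.3, 0.6, 3.1]
grip_width: 0.0274
gripper_force: 49.4
```

Emit:
servo_tool(
  steps=[
    {"tx":0,"ty":0,"tz":1,"yaw":0,"claw":2.4},
    {"tx":0,"ty":0,"tz":2,"yaw":0,"claw":2.4},
    {"tx":0,"ty":0,"tz":2,"yaw":0,"claw":2.4},
    {"tx":0,"ty":0,"tz":3,"yaw":0,"claw":2.4},
    {"tx":0,"ty":0,"tz":4,"yaw":0,"claw":2.4},
    {"tx":0,"ty":0,"tz":2.5,"yaw":0,"claw":2.4},
    {"tx":0.45,"ty":-4,"tz":0,"yaw":0,"claw":2.4},
    {"tx":0.45,"ty":-4,"tz":0,"yaw":0,"claw":2.4},
    {"tx":0.45,"ty":-4,"tz":0,"yaw":0,"claw":2.4},
    {"tx":0.45,"ty":-4,"tz":0,"yaw":0,"claw":2.4},
    {"tx":0.45,"ty":-4,"tz":0,"yaw":0,"claw":2.4},
    {"tx":0.45,"ty":-4,"tz":-3,"yaw":0,"claw":2.4},
    {"tx":0.45,"ty":-3.7,"tz":-3,"yaw":0,"claw":2.4},
    {"tx":0,"ty":0,"tz":0,"yaw":0,"claw":2.4},
    {"tx":0,"ty":0,"tz":0,"yaw":0,"claw":2.4},
    {"tx":0,"ty":0,"tz":0,"yaw":0,"claw":2.4},
  ],
)

```text
time_s: 10.9
position: [0.491, -0.0729, 0.1719]
tool_rot: [[-0.999, 0.038, 0.002], [0.038, 0.999, -0.0], [-0.002, -0.0, -1.0]]
ft_force: [0.3, 0.4, -0.3]
grip_width: 0.0269
gripper_force: 49.7
```

```bash
python3 - <<'E'
from h import *
o=env.observe();print(o['position'],o['tool_rot'][:,1],o['ft_force'])
im,d,m=shot('wrist','w7'); crop('w7',190,60,260,190,3)
E
mv pics/w7_c* pics/w7c.png
```

```text
[ 0.4909648  -0.07287922  0.17192776] [ 3.83159761e-02  9.99265628e-01 -3.02463725e-04] [ 0.32083828  0.43168083 -0.34930174]
```

View pics/w7c.png

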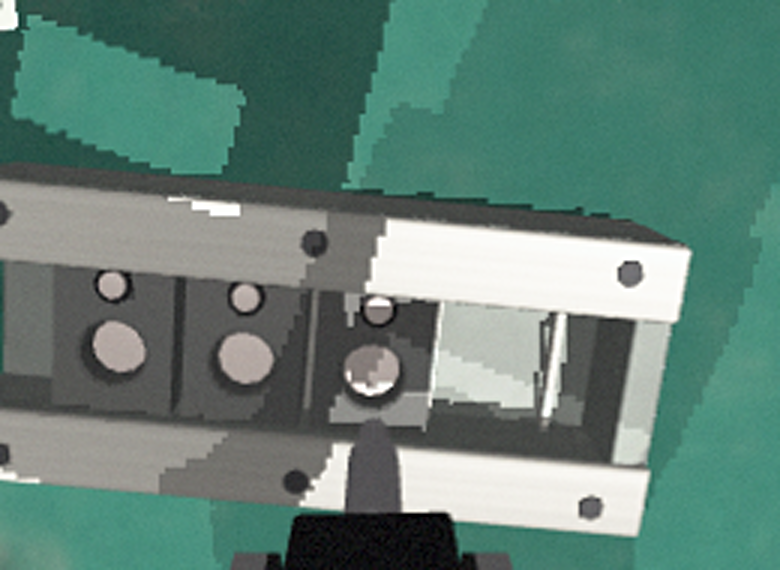

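The stylus hangs plumb (tip at (375,422) in the crop), lined up with the well of relay 2. I'll descend into the well to just above the button.

Emit:
servo_tool(
  steps=[
    {"tx":0.04,"ty":-0.06,"tz":-1.5,"yaw":0,"claw":2.4},
    {"tx":0,"ty":0,"tz":-1.5,"yaw":0,"claw":2.4},
    {"tx":0,"ty":0,"tz":-1.5,"yaw":0,"claw":2.4},
    {"tx":0,"ty":0,"tz":-0.9,"yaw":0,"claw":2.4},
    {"tx":0,"ty":0,"tz":0,"yaw":0,"claw":2.4},
    {"tx":0,"ty":0,"tz":0,"yaw":0,"claw":2.4},
  ],
)

```text
time_s: 11.55
position: [0.4915, -0.074, 0.1175]
tool_rot: [[-0.999, 0.039, 0.001], [0.039, 0.999, -0.0], [-0.001, -0.0, -1.0]]
ft_force: [0.5, -0.6, -1.5]
grip_width: 0.0272
gripper_force: 49.7
```

Emit:
servo_tool(
  steps=[
    {"tx":0,"ty":0,"tz":-0.2,"yaw":0,"claw":2.4},
    {"tx":0,"ty":0,"tz":-0.2,"yaw":0,"claw":2.4},
    {"tx":0,"ty":0,"tz":-0.2,"yaw":0,"claw":2.4},
    {"tx":0,"ty":0,"tz":0,"yaw":0,"claw":2.4},
  ],
)

```text
time_s: 11.95
position: [0.4914, -0.0743, 0.1109]
tool_rot: [[-0.999, 0.039, 0.001], [0.039, 0.999, -0.0], [-0.001, -0.0, -1.0]]
ft_force: [0.0, 0.3, 1.8]
grip_width: 0.027
gripper_force: 50.1
```

Emit:
servo_tool(
  steps=[
    {"tx":0,"ty":0,"tz":-0.15,"yaw":0,"claw":2.4},
    {"tx":0,"ty":0,"tz":-0.1,"yaw":0,"claw":2.4},
    {"tx":0,"ty":0,"tz":0,"yaw":0,"claw":2.4},
  ],
)

```text
time_s: 12.25
position: [0.4913, -0.0743, 0.1084]
tool_rot: [[-0.999, 0.039, 0.001], [0.039, 0.999, -0.0], [-0.001, -0.0, -1.0]]
ft_force: [0.1, -1.0, 3.9]
grip_width: 0.0272
gripper_force: 50.4
```

Emit:
servo_tool(
  steps=[
    {"tx":0,"ty":0,"tz":-0.1,"yaw":0,"claw":2.4},
    {"tx":0,"ty":0,"tz":0,"yaw":0,"claw":2.4},
  ],
)

```text
time_s: 12.45
position: [0.4916, -0.0744, 0.1081]
tool_rot: [[-0.999, 0.039, 0.002], [0.039, 0.999, -0.001], [-0.002, -0.001, -1.0]]
ft_force: [-0.2, 1.0, 10.7]
grip_width: 0.0272
gripper_force: 51.3
```

Bottomed at about 10 N. I'll rise and do the next relay in the same way, 36 mm along the dock.

Emit:
servo_tool(
  steps=[
    {"tx":0,"ty":0,"tz":0.5,"yaw":0,"claw":2.4},
    {"tx":0,"ty":0,"tz":1.5,"yaw":0,"claw":2.4},
    {"tx":0,"ty":0,"tz":2,"yaw":0,"claw":2.4},
    {"tx":-0.24,"ty":-1.78,"tz":0,"yaw":0,"claw":2.4},
    {"tx":-0.24,"ty":-1.74,"tz":0,"yaw":0,"claw":2.4},
    {"tx":0,"ty":0,"tz":0,"yaw":0,"claw":2.4},
    {"tx":0,"ty":0,"tz":-1.5,"yaw":0,"claw":2.4},
    {"tx":0,"ty":0,"tz":-1.5,"yaw":0,"claw":2.4},
    {"tx":0,"ty":0,"tz":-0.3,"yaw":0,"claw":2.4},
    {"tx":0,"ty":0,"tz":-0.2,"yaw":0,"claw":2.4},
    {"tx":0,"ty":0,"tz":-0.2,"yaw":0,"claw":2.4},
    {"tx":0,"ty":0,"tz":-0.1,"yaw":0,"claw":2.4},
    {"tx":0,"ty":0,"tz":-0.1,"yaw":0,"claw":2.4},
    {"tx":0,"ty":0,"tz":0,"yaw":0,"claw":2.4},
  ],
)

```text
time_s: 13.85
position: [0.4862, -0.1092, 0.1084]
tool_rot: [[-0.999, 0.039, 0.0], [0.039, 0.999, 0.0], [-0.0, 0.0, -1.0]]
ft_force: [-1.7, 2.0, 2.9]
grip_width: 0.0275
gripper_force: 50.3
```

Emit:
servo_tool(
  steps=[
    {"tx":0,"ty":0,"tz":-0.1,"yaw":0,"claw":2.4},
    {"tx":0,"ty":0,"tz":0,"yaw":0,"claw":2.4},
  ],
)

```text
time_s: 14.05
position: [0.4866, -0.1094, 0.1081]
tool_rot: [[-0.999, 0.039, 0.001], [0.039, 0.999, -0.0], [-0.001, -0.0, -1.0]]
ft_force: [-2.9, 3.1, 10.7]
grip_width: 0.0272
gripper_force: 51.4
```

Same depth and force. On to the last relay.

Emit:
servo_tool(
  steps=[
    {"tx":0,"ty":0,"tz":0.5,"yaw":0,"claw":2.4},
    {"tx":0,"ty":0,"tz":1.5,"yaw":0,"claw":2.4},
    {"tx":0,"ty":0,"tz":2,"yaw":0,"claw":2.4},
    {"tx":-0.24,"ty":-1.78,"tz":0,"yaw":0,"claw":2.4},
    {"tx":-0.24,"ty":-1.8,"tz":0,"yaw":0,"claw":2.4},
    {"tx":0,"ty":0,"tz":0,"yaw":0,"claw":2.4},
    {"tx":0,"ty":0,"tz":-1.5,"yaw":0,"claw":2.4},
    {"tx":0,"ty":0,"tz":-1.5,"yaw":0,"claw":2.4},
    {"tx":0,"ty":0,"tz":-0.3,"yaw":0,"claw":2.4},
    {"tx":0,"ty":0,"tz":-0.2,"yaw":0,"claw":2.4},
    {"tx":0,"ty":0,"tz":-0.2,"yaw":0,"claw":2.4},
    {"tx":0,"ty":0,"tz":-0.1,"yaw":0,"claw":2.4},
    {"tx":0,"ty":0,"tz":-0.2,"yaw":0,"claw":2.4},
    {"tx":0,"ty":0,"tz":0,"yaw":0,"claw":2.4},
  ],
)

```text
time_s: 15.45
position: [0.4818, -0.1452, 0.1081]
tool_rot: [[-0.999, 0.039, 0.001], [0.039, 0.999, -0.0], [-0.001, -0.0, -1.0]]
ft_force: [-1.5, 2.8, 9.1]
grip_width: 0.0271
gripper_force: 51.2
```

Emit:
servo_tool(
  steps=[
    {"tx":0,"ty":0,"tz":0.5,"yaw":0,"claw":2.4},
    {"tx":0,"ty":0,"tz":1.5,"yaw":0,"claw":2.4},
    {"tx":0,"ty":0,"tz":3,"yaw":0,"claw":2.4},
    {"tx":0,"ty":0,"tz":4,"yaw":0,"claw":2.4},
    {"tx":0,"ty":3,"tz":2,"yaw":0,"claw":2.4},
    {"tx":0,"ty":0,"tz":0,"yaw":0,"claw":2.4},
    {"tx":0,"ty":0,"tz":0,"yaw":0,"claw":2.4},
  ],
)

```text
time_s: 16.15
position: [0.4816, -0.1152, 0.2172]
tool_rot: [[-0.999, 0.038, 0.001], [0.038, 0.999, -0.001], [-0.001, -0.001, -1.0]]
ft_force: [-0.2, -0.4, -1.3]
grip_width: 0.027
gripper_force: 49.8
```

```bash
python3 - <<'E'
from h import *
a,da,ma=load('w5'); l=[(197+x/3,142+y/3) for x,y in((172,76),(293,76),(413,76))]
W=dep(ma,da,l); print('before',W.round(4).tolist())
print(env.observe()['position'])
im,d,m=shot('wrist','w8')
for z in(.045,.039):
    q=W.copy();q[:,2]=z; p=proj(m,q); print(p.round().tolist(),dep(m,d,p)[:,2].round(4))
b=[[.4818,-.1452,.033],[.4866,-.1092,.033],[.4914,-.074,.033]]; p=proj(m,b); print('buttons',p.round().tolist(),dep(m,d,p).round(4).tolist())
# stand from scene & side
for f in('scene','side'):
    im,d,m=shot(f,f+'8'); P,u,v=cloud(m,d)
    Q=P[((P>[.34,.24,.15])&(P<[.46,.42,.2])).all(1)]; vx,vy,x,y=cv2.fitLine(Q[:,:2].astype(np.float32),cv2.DIST_HUBER,0,.001,.001).ravel()
    print(f,len(Q),'dir',np.degrees(np.arctan2(vy,vx)),'at',x,y,'ymin/max',Q[:,1].min(),Q[:,1].max(),cv2.minAreaRect(Q[:,:2].astype(np.float32)*1000))
    Q=P[((P>[.34,.3,.04])&(P<[.46,.45,.13])).all(1)]; print('post',len(Q),np.median(Q,0).round(4), Q[:,:2].min(0),Q[:,:2].max(0))
E
```

```text
before [[0.4621, -0.142, 0.0465], [0.4669, -0.1062, 0.0465], [0.4716, -0.0708, 0.0466]]
[ 0.48155469 -0.11518667  0.21720697]
[[285.0, 154.0], [324.0, 158.0], [361.0, 162.0]] [0.0434 0.0435 0.0437]
[[286.0, 153.0], [323.0, 157.0], [360.0, 160.0]] [0.0433 0.0436 0.0439]
buttons [[284.0, 172.0], [321.0, 175.0], [356.0, 179.0]] [[0.4816, -0.1451, 0.034], [0.4862, -0.1092, 0.0346], [0.491, -0.0742, 0.0344]]
scene 33 dir 85.67576 at 0.39665356 0.35200137 ymin/max 0.2836578514869612 0.39114310269302477 ((395.1483459472656, 337.7129821777344), (108.27191925048828, 9.899574279785156), 84.60140991210938)
post 130 [0.4003 0.3769 0.0837] [0.39274067 0.36258806] [0.41365497 0.38958829]
side 288 dir 83.15845 at 0.40034124 0.3394267 ymin/max 0.2886135547607373 0.38951048487282747 ((403.7251281738281, 338.8280944824219), (101.69800567626953, 18.225971221923828), 85.88533782958984)
post 265 [0.4014 0.3874 0.0856] [0.39750379 0.3752611 ] [0.41309958 0.39126021]
```

```bash
python3 - <<'E'
from h import *
crop('w8',235,125,180,75,4.4)
im,d,m=load('w8'); P,u,v=cloud(m,d); Z=np.zeros(d.shape);Z[v,u]=P[:,2]*1e4
print(Z[140:170:2,275:300:2].round().astype(int))
E
mv pics/w8_c* pics/w8c.png
```

```text
[[590 603 607 595 617 599 600 609 589 601 600 600 604]
 [609 621 609 600 606 595 597 598 604 595 593 602 603]
 [  0 597   0 588 610 598 605 605 612 604 614 602 592]
 [604 587 599 595 599 593 598 600 590 595 602 592 608]
 [597 598 599 583 596 600 600 599 597 601 602 614 596]
 [439 433 420 431 436 604 601 586 610 607 603 606 597]
 [433 422 434 432 445 425 433 436 433 431 429 432 424]
 [433 425 431 437 426 431 432 440 435 434 436 427 434]
 [421 425 429 444 422 435 444 448 430 443 422 434 425]
 [432 441 440 445 443 447 429 436 434 431 420 432 436]
 [427 429 426 431 433 427 437 436 434 416 431 423 438]
 [437 433 441 432 425 436 430 424 441 439 422 439 447]
 [424 430 415 432 435   0 420 432 436 423 431 425 434]
 [428 429 319 342 353 348 344 436 432 425 430 436 426]
 [426 163 357 341 337 346 343 342 418 417 439 431 431]]
```

View pics/w8c.png

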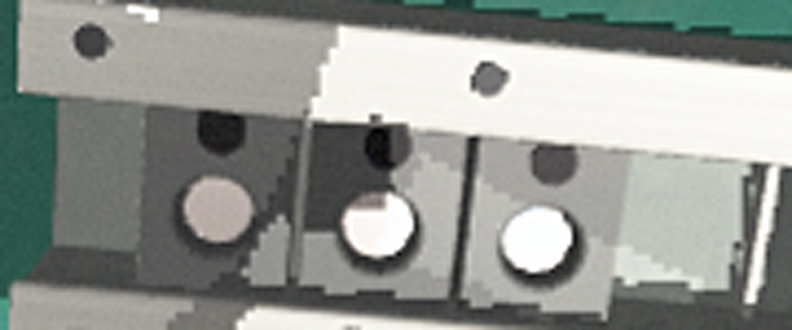

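Pins are all sunk (dark holes at (221,130), (385,147), (553,163) in the crop) and the buttons are up. Next I'll pin down the stand from the earlier wrist depth and the fresh side view.

```bash
python3 - <<'E'
from h import *
for f in('w6','side0','side8','scene8'):
    im,d,m=load(f);P,u,v=cloud(m,d)
    Q=P[((P>[.35,.25,.155])&(P<[.46,.42,.2])).all(1)]
    if len(Q)<10: print(f,len(Q));continue
    print(f,len(Q),'y range',np.percentile(Q[:,1],[0,2,98,100]).round(4))
    for a in np.arange(.28,.4,.015):
        R=Q[(Q[:,1]>a)&(Q[:,1]<=a+.015)]
        if len(R)>3: print('  y %.4f x mid %.4f mean %.4f  zmax %.4f n%d'%(R[:,1].mean(),(R[:,0].min()+R[:,0].max())/2,R[:,0].mean(),np.percentile(R[:,2],95),len(R)))
    Q=P[((P>[.32,.28,.009])&(P<[.48,.44,.0155])).all(1)]; print('  base',len(Q),cv2.minAreaRect(Q[:,:2].astype(np.float32)*1000))
E
```

```text
w6 2167 y range [0.2845 0.2858 0.3743 0.3801]
  y 0.2893 x mid 0.3955 mean 0.3952  zmax 0.1851 n370
  y 0.3024 x mid 0.3967 mean 0.3966  zmax 0.1824 n419
  y 0.3174 x mid 0.3982 mean 0.3985  zmax 0.1775 n360
  y 0.3324 x mid 0.4006 mean 0.4002  zmax 0.1725 n326
  y 0.3473 x mid 0.4020 mean 0.4020  zmax 0.1675 n305
  y 0.3623 x mid 0.4037 mean 0.4037  zmax 0.1626 n284
  y 0.3742 x mid 0.4051 mean 0.4052  zmax 0.1578 n103
  base 7914 ((405.26300048828125, 375.37603759765625), (136.582275390625, 76.24650573730469), 83.29033660888672)
side0 240 y range [0.2876 0.2911 0.3858 0.3884]
  y 0.2914 x mid 0.3960 mean 0.3952  zmax 0.1851 n14
  y 0.3022 x mid 0.3964 mean 0.3960  zmax 0.1840 n35
  y 0.3176 x mid 0.3982 mean 0.3976  zmax 0.1789 n38
  y 0.3327 x mid 0.4009 mean 0.3995  zmax 0.1733 n38
  y 0.3475 x mid 0.4019 mean 0.4016  zmax 0.1681 n37
  y 0.3627 x mid 0.4040 mean 0.4036  zmax 0.1641 n38
  y 0.3770 x mid 0.4063 mean 0.4053  zmax 0.1599 n34
  y 0.3874 x mid 0.4062 mean 0.4061  zmax 0.1567 n6
  base 1410 ((406.0733947753906, 376.40655517578125), (134.0436248779297, 77.02367401123047)
[... 273 characters left out ...]
733 n38
  y 0.3479 x mid 0.4024 mean 0.4014  zmax 0.1692 n37
  y 0.3628 x mid 0.4046 mean 0.4038  zmax 0.1640 n37
  y 0.3770 x mid 0.4046 mean 0.4054  zmax 0.1606 n37
  y 0.3868 x mid 0.4077 mean 0.4085  zmax 0.1560 n6
  base 1400 ((405.8155822753906, 376.3810729980469), (134.84271240234375, 76.15804290771484), 82.6980209350586)
scene8 29 y range [0.2837 0.2872 0.3794 0.3809]
  y 0.2898 x mid 0.3931 mean 0.3925  zmax 0.1837 n5
  y 0.3178 x mid 0.3936 mean 0.3934  zmax 0.1761 n6
  y 0.3469 x mid 0.3953 mean 0.3959  zmax 0.1654 n5
  y 0.3627 x mid 0.3973 mean 0.3982  zmax 0.1623 n5
  base 172 ((401.92340087890625, 371.98712158203125), (138.51019287109375, 78.11982727050781), 83.56012725830078)
```

The stand has not moved: peg tip is at (0.395,0.286), peg direction 83.2°. I'll move the stylus to a staging point in front of the tip, with the slot turned to the peg.

Emit:
servo_tool(
  steps=[
    {"tx":-0.82,"ty":3.36,"tz":0,"yaw":-8.58,"claw":2.4},
    {"tx":-0.82,"ty":3.36,"tz":0,"yaw":-8.58,"claw":2.4},
    {"tx":-0.82,"ty":3.36,"tz":0,"yaw":-8.58,"claw":2.4},
    {"tx":-0.82,"ty":3.36,"tz":0,"yaw":-8.58,"claw":2.4},
    {"tx":-0.82,"ty":3.36,"tz":0,"yaw":-8.58,"claw":2.4},
    {"tx":-0.82,"ty":3.36,"tz":0,"yaw":-8.58,"claw":2.4},
    {"tx":-0.82,"ty":3.36,"tz":0,"yaw":-8.58,"claw":2.4},
    {"tx":-0.82,"ty":3.36,"tz":0,"yaw":-8.58,"claw":2.4},
    {"tx":-0.82,"ty":3.36,"tz":0,"yaw":-8.58,"claw":2.4},
    {"tx":-0.82,"ty":3.36,"tz":0,"yaw":-8.58,"claw":2.4},
    {"tx":-0.82,"ty":3.36,"tz":0,"yaw":-8.58,"claw":2.4},
    {"tx":0,"ty":0,"tz":0,"yaw":0,"claw":2.4},
    {"tx":0,"ty":0,"tz":0,"yaw":0,"claw":2.4},
  ],
)

```text
time_s: 17.6
position: [0.3935, 0.2465, 0.2165]
tool_rot: [[0.078, 0.997, -0.001], [0.997, -0.078, -0.001], [-0.001, -0.001, -1.0]]
ft_force: [0.5, 0.1, -1.0]
grip_width: 0.0269
gripper_force: 49.8
```

```bash
python3 - <<'E'
from h import *
o=env.observe();print(o['position'],o['tool_rot'][:,1])
for f in('wrist','side'):
    im,d,m=shot(f,f[0]+'9');P,u,v=cloud(m,d)
    Q=P[((P>[.35,.27,.155])&(P<[.46,.42,.2])).all(1)]
    print(f,len(Q),'y range',np.percentile(Q[:,1],[0,2,98,100]).round(4) if len(Q) else 0)
    for a in np.arange(.27,.4,.02):
        R=Q[(Q[:,1]>a)&(Q[:,1]<=a+.02)]
        if len(R)>3: print('  y %.4f x mid %.4f mean %.4f  zmax %.4f n%d'%(R[:,1].mean(),(R[:,0].min()+R[:,0].max())/2,R[:,0].mean(),np.percentile(R[:,2],95),len(R)))
E
```

```text
[0.39348898 0.24651791 0.21647952] [ 0.99693272 -0.07825363 -0.00122977]
wrist 2390 y range [0.2849 0.2877 0.3666 0.3689]
  y 0.2879 x mid 0.3951 mean 0.3952  zmax 0.1855 n114
  y 0.3000 x mid 0.3965 mean 0.3966  zmax 0.1841 n594
  y 0.3200 x mid 0.3988 mean 0.3989  zmax 0.1775 n586
  y 0.3400 x mid 0.4013 mean 0.4013  zmax 0.1711 n575
  y 0.3591 x mid 0.4036 mean 0.4035  zmax 0.1644 n521
side 239 y range [0.2882 0.2906 0.3849 0.3904]
  y 0.2890 x mid 0.3959 mean 0.3951  zmax 0.1845 n4
  y 0.3006 x mid 0.3967 mean 0.3957  zmax 0.1855 n47
  y 0.3198 x mid 0.3984 mean 0.3982  zmax 0.1785 n46
  y 0.3394 x mid 0.4006 mean 0.4002  zmax 0.1720 n51
  y 0.3597 x mid 0.4039 mean 0.4034  zmax 0.1651 n52
  y 0.3777 x mid 0.4067 mean 0.4062  zmax 0.1596 n38
```

Emit:
servo_tool(
  steps=[
    {"tx":-0.33,"ty":0,"tz":-1.3,"yaw":-2.3,"claw":2.4},
    {"tx":0,"ty":0,"tz":-1.3,"yaw":0,"claw":2.4},
    {"tx":0,"ty":0,"tz":-1.2,"yaw":0,"claw":2.4},
    {"tx":0.117,"ty":0.993,"tz":-0.33,"yaw":0,"claw":2.4},
    {"tx":0.117,"ty":0.993,"tz":-0.33,"yaw":0,"claw":2.4},
    {"tx":0,"ty":0,"tz":0,"yaw":0,"claw":2.4},
    {"tx":0,"ty":0,"tz":0,"yaw":0,"claw":2.4},
  ],
)

```text
time_s: 18.4
position: [0.3928, 0.2667, 0.1729]
tool_rot: [[0.12, 0.993, 0.001], [0.993, -0.12, 0.0], [0.0, 0.0, -1.0]]
ft_force: [0.1, -0.4, -0.5]
grip_width: 0.0273
gripper_force: 49.8
```

```bash
python3 - <<'E'
from h import *
o=env.observe();p=np.array(o['position']);print(p,o['tool_rot'][:,1])
im,d,m=shot('side','s10')
tip=[.3948,.286,.18]; ps=p+[0,0,.0146]; print('tip,slot px',proj(m,[tip,ps]).round(1))
P,u,v=cloud(m,d); g=cv2.cvtColor(im,cv2.COLOR_RGB2GRAY)[v,u]
k=(abs(P[:,0]-p[0])<.03)&(abs(P[:,1]-p[1])<.02)&(P[:,2]>.09)&(P[:,2]<.135); Q=P[k]; print('shank/handle',len(Q),np.median(Q,0))
q=proj(m,[ps])[0].astype(int); crop('s10',q[0]-55,q[1]-45,110,80,7)
E
mv pics/s10_c* pics/s10c.png
```

```text
[0.39275434 0.26673655 0.17291496] [ 9.92790423e-01 -1.19862143e-01  4.92449205e-04]
tip,slot px [[302.  281.9]
 [308.6 273.5]]
shank/handle 60 [0.39251642 0.27161492 0.11935197]
```

View pics/s10c.png

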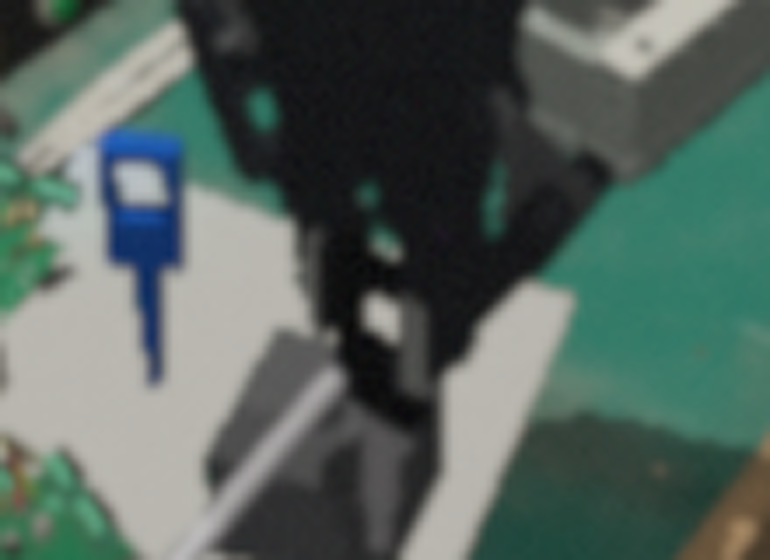

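The slot at (380,315) and peg tip at (338,375) fall exactly where my model projects them. I'll advance along the peg.

Emit:
servo_tool(
  steps=[
    {"tx":0.117,"ty":0.993,"tz":-0.33,"yaw":0,"claw":2.4},
    {"tx":0.117,"ty":0.993,"tz":-0.33,"yaw":0,"claw":2.4},
    {"tx":0.117,"ty":0.993,"tz":-0.33,"yaw":0,"claw":2.4},
    {"tx":0,"ty":0,"tz":0,"yaw":0,"claw":2.4},
  ],
)

```text
time_s: 18.85
position: [0.3959, 0.2974, 0.1621]
tool_rot: [[0.119, 0.993, -0.001], [0.993, -0.119, -0.0], [-0.0, -0.001, -1.0]]
ft_force: [0.9, 0.3, -0.8]
grip_width: 0.0267
gripper_force: 49.8
```

Emit:
servo_tool(
  steps=[
    {"tx":0.117,"ty":0.993,"tz":-0.33,"yaw":0,"claw":2.4},
    {"tx":0.117,"ty":0.993,"tz":-0.33,"yaw":0,"claw":2.4},
    {"tx":0.117,"ty":0.993,"tz":-0.33,"yaw":0,"claw":2.4},
    {"tx":0.117,"ty":0.993,"tz":-0.33,"yaw":0,"claw":2.4},
    {"tx":0,"ty":0,"tz":-0.2,"yaw":0,"claw":2.4},
    {"tx":0,"ty":0,"tz":-0.2,"yaw":0,"claw":2.4},
    {"tx":0,"ty":0,"tz":0,"yaw":0,"claw":2.4},
    {"tx":0,"ty":0,"tz":0,"yaw":0,"claw":2.4},
  ],
)

```text
time_s: 19.65
position: [0.4008, 0.3357, 0.1456]
tool_rot: [[0.121, 0.993, 0.0], [0.993, -0.121, -0.0], [-0.0, 0.0, -1.0]]
ft_force: [0.2, -0.3, -1.1]
grip_width: 0.0269
gripper_force: 49.8
```

Emit:
servo_tool(
  steps=[
    {"tx":0,"ty":0,"tz":-0.1,"yaw":0,"claw":2.4},
    {"tx":0,"ty":0,"tz":-0.1,"yaw":0,"claw":2.4},
    {"tx":0,"ty":0,"tz":-0.05,"yaw":0,"claw":2.4},
    {"tx":0,"ty":0,"tz":0,"yaw":0,"claw":2.4},
  ],
)

```text
time_s: 20.05
position: [0.4008, 0.3359, 0.1432]
tool_rot: [[0.121, 0.993, 0.0], [0.993, -0.121, 0.0], [0.0, 0.0, -1.0]]
ft_force: [1.0, 0.1, 0.7]
grip_width: 0.0273
gripper_force: 49.9
```

Emit:
servo_tool(
  steps=[
    {"tx":0,"ty":0,"tz":0,"yaw":0,"claw":3.4},
    {"tx":0,"ty":0,"tz":0,"yaw":0,"claw":4.5},
    {"tx":0,"ty":0,"tz":0,"yaw":0,"claw":5},
    {"tx":0,"ty":0,"tz":0,"yaw":0,"claw":5},
    {"tx":0,"ty":0,"tz":0,"yaw":0,"claw":5},
    {"tx":0,"ty":0,"tz":0,"yaw":0,"claw":5},
    {"tx":0,"ty":0,"tz":0,"yaw":0,"claw":5},
    {"tx":0,"ty":0,"tz":0,"yaw":0,"claw":5},
    {"tx":0,"ty":0,"tz":0,"yaw":0,"claw":5},
    {"tx":0,"ty":0,"tz":0,"yaw":0,"claw":5},
  ],
)

```text
time_s: 21.05
position: [0.4008, 0.3359, 0.143]
tool_rot: [[0.121, 0.993, 0.0], [0.993, -0.121, -0.0], [0.0, 0.0, -1.0]]
ft_force: [0.3, 0.1, -0.1]
grip_width: 0.0503
gripper_force: 0.0
```

```bash
python3 - <<'E'
from h import *
o=env.observe();p=np.array(o['position']);print(p,o['ft_force'],o['grip_width'])
im,d,m=shot('side','s11');P,u,v=cloud(m,d)
for zl,zh in((.06,.08),(.08,.11),(.12,.15)):
    Q=P[((P>[.37,.28,zl])&(P<[.43,.374,zh])).all(1)]; print(zl,len(Q),np.median(Q,0).round(4) if len(Q) else '',Q[:,0].min().round(3),Q[:,0].max().round(3))
E
```

```text
[0.40075079 0.33593681 0.14304663] [ 0.34125689  0.10349417 -0.12425411] 0.05026706782442414
0.06 15 [0.3987 0.3304 0.0724] 0.398 0.404
0.08 42 [0.3981 0.3336 0.0981] 0.396 0.405
0.12 82 [0.3997 0.3386 0.1373] 0.388 0.416
```

The stylus hangs on the peg. I'll withdraw straight up, then check.

Emit:
servo_tool(
  steps=[
    {"tx":0,"ty":0,"tz":1,"yaw":0,"claw":5},
    {"tx":0,"ty":0,"tz":2,"yaw":0,"claw":5},
    {"tx":0,"ty":0,"tz":3,"yaw":0,"claw":5},
    {"tx":0,"ty":0,"tz":4,"yaw":0,"claw":5},
    {"tx":0,"ty":-3,"tz":3,"yaw":0,"claw":5},
    {"tx":1,"ty":-5,"tz":0,"yaw":0,"claw":5},
    {"tx":1,"ty":-5,"tz":0,"yaw":0,"claw":5},
    {"tx":1,"ty":-5,"tz":0,"yaw":0,"claw":5},
    {"tx":0,"ty":0,"tz":0,"yaw":0,"claw":5},
    {"tx":0,"ty":0,"tz":0,"yaw":0,"claw":5},
    {"tx":0,"ty":0,"tz":0,"yaw":0,"claw":5},
    {"tx":0,"ty":0,"tz":0,"yaw":0,"claw":5},
    {"tx":0,"ty":0,"tz":0,"yaw":0,"claw":5},
    {"tx":0,"ty":0,"tz":0,"yaw":0,"claw":5},
  ],
)

```text
time_s: 22.5
position: [0.4299, 0.1596, 0.273]
tool_rot: [[0.119, 0.993, -0.0], [0.993, -0.119, 0.0], [-0.0, -0.0, -1.0]]
ft_force: [-0.6, 1.1, 0.4]
grip_width: 0.0499
gripper_force: 0.0
```

```bash
python3 - <<'E'
from h import *
o=env.observe();print(o['time_s'],o['position'],o['ft_force'])
for f in('side','scene'):
    im,d,m=shot(f,f+'12');P,u,v=cloud(m,d)
    for zl,zh in((.06,.08),(.08,.11),(.12,.15),(.15,.185)):
        Q=P[((P>[.37,.27,zl])&(P<[.43,.372,zh])).all(1)]; print(f,zl,len(Q),np.median(Q,0).round(4) if len(Q) else '')
    Q=P[((P>[.32,.28,.009])&(P<[.48,.44,.0155])).all(1)]; print('  base',cv2.minAreaRect(Q[:,:2].astype(np.float32)*1000))
    Q=P[((P>[.34,-.45,.0075])&(P<[.52,-.2,.0135])).all(1)]; print('  plate/tray',len(Q),Q.mean(0).round(4),cv2.minAreaRect(Q[:,:2].astype(np.float32)*1000))
    Q=P[((P>[.34,-.45,.03])&(P<[.52,-.2,.07])).all(1)]; print('  handle',len(Q),Q.mean(0).round(4),Q[:,2].max())
E
```

```text
22.5 [0.42993532 0.15958381 0.273019  ] [-0.56241874  1.05008328  0.43806818]
side 0.06 13 [0.3974 0.3262 0.0721]
side 0.08 46 [0.3969 0.3307 0.0963]
side 0.12 97 [0.3969 0.3368 0.1374]
side 0.15 321 [0.399  0.3398 0.1736]
  base ((406.24945068359375, 375.94378662109375), (134.3706817626953, 77.25983428955078), 83.59437561035156)
  plate/tray 584 [ 0.4268 -0.3105  0.0107] ((425.13861083984375, -314.9231262207031), (237.87013244628906, 120.80974578857422), 80.92504119873047)
  handle 85 [ 0.4165 -0.3552  0.0466] 0.06064344692502899
scene 0.06 9 [0.3992 0.3279 0.0713]
scene 0.08 35 [0.3962 0.3262 0.0967]
scene 0.12 79 [0.3959 0.3297 0.1384]
scene 0.15 70 [0.3932 0.3329 0.1721]
  base ((398.0421142578125, 369.1902160644531), (113.90093994140625, 138.1990203857422), 27.082685470581055)
  plate/tray 1036 [ 0.4229 -0.3199  0.0105] ((422.5682678222656, -316.5184020996094), (238.12049865722656, 123.5841064453125), 80.92472076416016)
  handle 131 [ 0.4124 -0.3625  0.0466] 0.05875779596702069
```

Stylus hangs nearly plumb, and the stand, tray and guard are in place. I'll let it settle and hand in.

Emit:
servo_tool(
  steps=[
    {"tx":0,"ty":0,"tz":0,"yaw":0,"claw":5},
    {"tx":0,"ty":0,"tz":0,"yaw":0,"claw":5},
    {"tx":0,"ty":0,"tz":0,"yaw":0,"claw":5},
    {"tx":0,"ty":0,"tz":0,"yaw":0,"claw":5},
    {"tx":0,"ty":0,"tz":0,"yaw":0,"claw":5},
    {"tx":0,"ty":0,"tz":0,"yaw":0,"claw":5},
    {"tx":0,"ty":0,"tz":0,"yaw":0,"claw":5},
    {"tx":0,"ty":0,"tz":0,"yaw":0,"claw":5},
    {"tx":0,"ty":0,"tz":0,"yaw":0,"claw":5},
    {"tx":0,"ty":0,"tz":0,"yaw":0,"claw":5},
  ],
)

```text
time_s: 23.6
position: [0.4302, 0.1589, 0.2731]
tool_rot: [[0.121, 0.993, 0.0], [0.993, -0.121, -0.0], [-0.0, 0.0, -1.0]]
ft_force: [-0.6, -0.1, -0.3]
grip_width: 0.05
gripper_force: 0.0
```

```bash
python3 - <<'E'
from h import *
im,d,m=shot('side','s13');P,u,v=cloud(m,d)
for zl,zh in((.06,.08),(.08,.11),(.12,.15)):
    Q=P[((P>[.37,.27,zl])&(P<[.43,.372,zh])).all(1)]; print(zl,len(Q),np.median(Q,0).round(4))
print(env.close_job())
E
```

```text
0.06 16 [0.3978 0.326  0.0722]
0.08 43 [0.3974 0.3304 0.0966]
0.12 96 [0.3969 0.3367 0.1375]
the job is handed in; nothing more can be done
None
```

I handed the job in at about 24 s, and the judge returned no verdict: the guard lies flat in the tray, relays 2–4 are reset (bay 1 is empty), and the stylus hangs at rest on the peg.

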